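# Seal the glue jar in the cut-paper workshop

## Task

Close the glue jar for the night: pick up its metal twist-off lid, set it gently on the jar so that its lugs drop between the threads, and screw it down clockwise until it is snug on the rubber sealing ring, then let go. Stop when the torque has risen to snug: neither slack nor overtightened. Leave the other tools where they lie.

Things in the scene. Friction and masses are not known exactly. Their poses are not given: they have to be found in the camera images.
- lid_center (a point): The jar's loose lid: a plain pressed-steel twist-off cap, 62 mm across, 18 mm high, skirt 2.5 mm and top 2 mm thick, about 115 g, lying mouth down on the bench. The point is its centre, half-way up (9 mm above its lower edge); z is up its axis. Its four inward lugs lie on its +x, -x, +y and -y axes, so each quarter turn is alike.
- lid_lug (a point): One of the lid's four lugs (the one on the lid's +x): 26 mm out from the lid's axis, 2.9 mm above its lower edge, 2.4 mm thick, reaching in to 46 mm across.
- jar_stand: Plywood stand, 130 mm square, 15 mm thick, screwed to the bench, with a square amber glass glue jar, 70 mm wide, boxed into it: neither can move. Origin: centre of the underside. The jar's axis is the stand's z axis.
- jar_mouth (a point): Centre of the jar's mouth, 113 mm above the bench: the nominal top of the black rubber sealing ring on its rim. The ring is new or worn: its top lies up to 1.5 mm higher or lower. Dropped through the thread gaps onto the ring, the lid's centre is 7 mm below this point (as much higher or lower as the ring); caught on top of the threads it is 0 to 5.5 mm below.
- jar_neck (a point): Foot of the neck, on its axis, 83 mm up; axes as the stand. Neck 44 mm across, with four 66-degree thread ramps out to 54 mm across; the gaps between them lie on +x, -x, +y, -y: the lugs pass when lid and jar axes agree within 9 degrees (any quarter turn). Turned clockwise from above, the lugs run under the ramps and the lid goes down 4.5 mm per rad.
- ring (a point): Middle of the rubber ring (43 mm across, 30 N/mm), on the axis. The lid turns freely until it bites, 0.3 to 0.95 rad past the gap; the threads end at 1.3. Snug, about 0.2 rad after the bite, clamps 20 N (10 to 28): 0.16 N m at the wrist, read at rest after turns of 0.02 rad (less after larger turns; to 0.4 while turning). 36 N crushes it. Push under 10 N. Let go, it eases back 0.05 rad and stays.
- hammer: bystander: hammer 270 mm long lying on the bench; origin near its middle, on the bench
- chisel: bystander: steel punch chisel 170 mm long lying on the bench; origin near its middle, on the bench
- brush: bystander: glue brush 180 mm long lying on the bench; origin near its middle, on the bench
- tin: bystander: open metal tin, 68 mm across, 55 mm high, standing on the 20 mm thick white cutting slab beyond; origin at the centre of its underside
There are look-alikes about, which are no part of the job. Several things have the shape of the jar_stand; the one meant has the colours described above. What is shaped like the part that bears lid_center but pink is not meant.

How it is judged:
By the outcome, as a careful person would: the job done as asked, in the order asked, and still so for the second after the job is handed in, with the robot touching nothing.
It also fails if it takes over 54 s, if anything falls off the work surface, if the arm or the gripper's body presses on something with over 40 N, if the wrist force passes 120 N, or if a joint passes its speed limit or range.

## Robot

A 6-joint arm with a two-finger parallel gripper is mounted at the origin on the work surface. World frame = base frame: x ahead of the robot, y to its left, z up, the work surface at z = 0. Lengths are in mm, angles in rad, forces in N, time in s.
With the tool pointing down it reaches from about 350 to 975 mm from the base axis. Payload 7.1 kg.
Tool frame: the origin (TCP) lies on the mounting face of the last link; the fingertips stand 182 mm ahead of it and the grasp point (between the pads) lies 163 mm ahead of it (ctrl.tcp_to_tips is the distance from the TCP to the fingertips, in mm); z points along the fingers, y is the direction in which the jaws open and shut (so a half turn about z gives the same grasp; the last joint's range is limited). The gripper opens to 88 mm and grips with 3 to 60 N. Pads are 20 mm wide; open, the fingers measure 115 mm over their backs; the gripper's body (75 mm by 178 mm) begins 61 mm behind the grasp point.
Start: joints at [1.136, 0.423, 1.63, -0, 1.089, -0.019], TCP at [252.419, 571.744, 404.675] pointing down, gripper open.
Joint ranges: [-3, 3], [-0.9, 2.11], [0.09, 2.58], [-1.31, 4.45], [0.11, 2.69], [-2.54, 2.54]. Speed limits (rad/s): [2.39, 2.39, 3.01, 3.14, 3.14, 3.14].

## Interface

Orientations are given as a rotation vector (axis times angle).
In Python, from workcell import ctrl gives the robot as it stands. The module is installed in compiled form; this text tells all that it offers.
- The arm moves only by the tool send_rows, never from a script. Its argument "commands" is a list of rows, each an object with "translation": the shift along the world's x, y, z normalised to -1 to 1, where 1 is 0.1 m, a list of three; "twist": the turn, a rotation vector about the world's x, y, z normalised to -1 to 1, where 1 is 0.5 rad, a list of three. A call has exactly 10 rows; each row is the pose to reach, as a shift and turn from the pose commanded when the call began; what a row does not reach only later rows make up. A row lasts 1/10 s, in which the tool goes at most 50 mm and 8.59 degrees, less where a joint would pass 70% of its speed; a pose out of reach is approached as far as the arm can. A call with a number of a shift or a turn outside -1 to 1 is refused whole. A call with a gripper value outside its range is refused whole. "grip" is the closure, from -1 (fully open) to 1 (shut), set as the call begins (left out, the last holds). The fingers move at their own pace and stop on an object; the grip force is fixed at half the most. Time passes only in rows, so rows that repeat a pose let the fingers close, or fill a call up. It gives the time, the measured TCP pose, the force and the opening at its end, in the units of the state.
- ctrl.get_obs(): the state, without advancing time (a new reading comes with each control period).
- ctrl.get_image(name): name is "scene" or "top"; returns a dict with "img" (400x640x3 uint8, red, green, blue), "intrinsics" (3x3 intrinsics, pixels), "cam_to_world" (4x4, takes a point from camera to world coordinates). Camera axes: x right, y down, z forward; pixel columns grow to the right and rows downward; lengths in mm; the calibration is good to about 2 mm. A picture is of the moment at which its call begins. There is no depth.
- ctrl.close_job(): hands the job in, once; it reports no verdict.
The state is a dict: "t": time; "qpos": joint angles; "qvel": joint speeds; "joint_torque": joint torques, N m; "ee_pos": TCP position; "orientation": TCP orientation; "ft_force": force on the tool from outside, world axes, zero at the start; "moment": the same for the moment, N m; "width": finger opening in mm.
Only numpy, scipy, OpenCV 4.12 (cv2) and the standard library are available. Lean on these libraries where they do the work, as an engineer would, in place of code of your own. Each camera call takes 0.05 s, during which the arm holds its last target. There are 200 camera calls.

## Working session

There is one attempt and no reset: what is moved stays moved. The work goes in short steps, Python scripts to look and compute and a tool call to move; the robot and the scene stay as the last step left them, time stands still between calls to the robot, and variables do not carry over. Pictures are saved under pics/ and viewed, about 8 in all and at most 12, crops included, and the job is handed in when it is done.

Besides the shell and the picture viewer there is one more tool, called by a JSON object that holds its "name" and its "arguments", one argument or row to a line. send_rows: Moves the arm, as the interface text tells. Its arguments: {"type":"object","properties":{"commands":{"type":"array","items":{"type":"object","properties":{"translation":{"type":"array","items":{"type":"number"}},"twist":{"type":"array","items":{"type":"number"}}}}},"grip":{"type":"number"}},"required":["commands"]}

```bash
mkdir -p pics
python3 - <<'E'
from workcell import ctrl
import cv2,numpy as np,pickle
for n in("scene","top"):
    d=ctrl.get_image(n);cv2.imwrite(f"pics/{n}0.png",d["img"][:,:,::-1]);pickle.dump(d,open(n+"0.pkl","wb"))
    print(n,np.round(d["intrinsics"],1).tolist(),np.round(d["cam_to_world"],3).tolist())
print(ctrl.get_obs(),ctrl.tcp_to_tips)
E
```

```text
scene [[460.9, 0.0, 313.8], [0.0, 460.9, 203.0], [0.0, 0.0, 1.0]] [[-0.656, 0.417, -0.629, 1261.669], [0.755, 0.371, -0.541, 665.217], [0.008, -0.83, -0.558, 770.163], [0.0, 0.0, 0.0, 1.0]]
top [[499.3, 0.0, 315.9], [0.0, 499.3, 200.9], [0.0, 0.0, 1.0]] [[-0.022, -0.994, 0.109, 346.541], [-1.0, 0.024, 0.013, -2.072], [-0.016, -0.109, -0.994, 1603.185], [0.0, 0.0, 0.0, 1.0]]
{'t': 0.1, 'qpos': array([ 1.13600313e+00,  4.23780781e-01,  1.63057933e+00, -4.98831298e-05,
        1.08861656e+00, -1.90317369e-02]), 'qvel': array([ 6.74976958e-04, -1.80016731e-03,  6.37921091e-05,  9.46184822e-04,
        2.62718590e-04,  6.06532471e-04]), 'joint_torque': array([ 6.43624735e-04, -5.45609522e+01, -2.74323875e+01,  6.46207016e-02,
        1.87623227e-02, -4.22511800e-05]), 'ee_pos': array([252.32749604, 571.53735649, 403.98250488]), 'orientation': array([-6.48291880e-01, -3.07370000e+00,  2.13369829e-03]), 'ft_force': array([-0.3905112 ,  0.63252959,  0.44020746]), 'moment': array([ 0.00184674,  0.05308929, -0.00451733]), 'width': 87.5970539729722} 182.0
```

View pics/scene0.png

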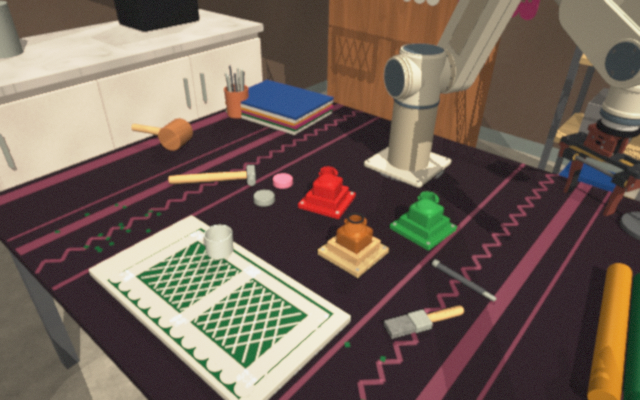

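View pics/top0.png

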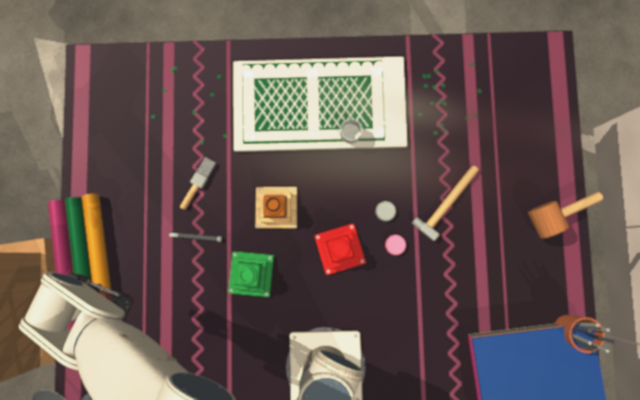

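The plain grey lid is at top (386,211); the pink one at (396,245) is the decoy. The plywood stand with the amber jar is at top (276,207); the red and green stands are decoys. I'll confirm this in an enlarged crop.

Run:
```python
import cv2,pickle,numpy as np
s=pickle.load(open("scene0.pkl","rb"))["img"][:,:,::-1];t=pickle.load(open("top0.pkl","rb"))["img"][:,:,::-1]
r=lambda im,x,y,w,h,f:cv2.resize(im[y:y+h,x:x+w],None,fx=f,fy=f,interpolation=cv2.INTER_CUBIC)
a=r(t,246,177,66,60,6);b=r(t,361,191,66,60,6);c=r(s,310,205,88,75,4.5);d=r(s,240,180,88,75,4.5)
d=cv2.resize(d,(396,338));c=cv2.resize(c,(396,338))
im=np.vstack([np.hstack([a,b]),np.hstack([c,d])]);im=im[:, :]
im=cv2.resize(im,(660,582));print(im.shape);cv2.imwrite("pics/crop1.png",im)
```

```text
(582, 660, 3)
```

View pics/crop1.png

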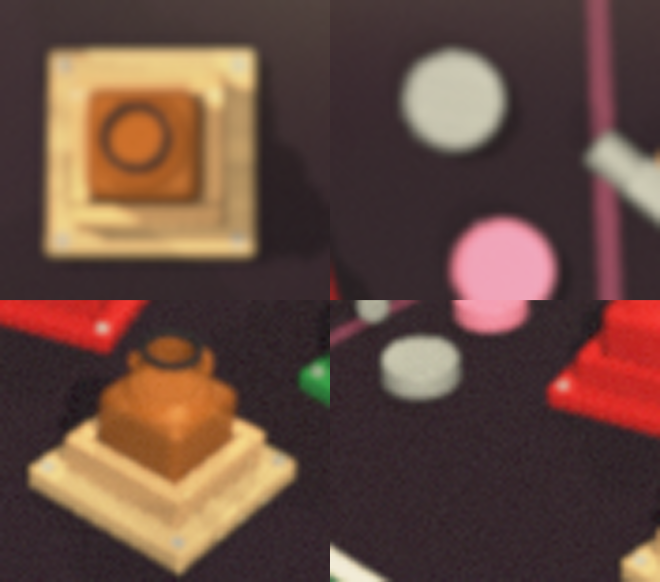

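```bash
cat > h.py <<'E'
import cv2,pickle,numpy as np
def ray(d,u,v,z):
    K,T=d["intrinsics"],d["cam_to_world"]
    r=T[:3,:3]@np.linalg.solve(K,[u,v,1.]);o=T[:3,3]
    return o+r*(z-o[2])/r[2]
def proj(d,P):
    K,T=d["intrinsics"],d["cam_to_world"]
    c=(np.atleast_2d(P)-T[:3,3])@T[:3,:3];p=c@K.T
    return p[:,:2]/p[:,2:]
E
python3 - <<'E'
from h import *
t=pickle.load(open("top0.pkl","rb"));s=pickle.load(open("scene0.pkl","rb"))
def blob(d,seed,cond):
    m=cond(cv2.cvtColor(d["img"],cv2.COLOR_RGB2HSV).astype(int)).astype(np.uint8)
    n,l,st,c=cv2.connectedComponentsWithStats(m,connectivity=4);k=l[seed[1],seed[0]];assert k
    return (l==k).astype(np.uint8),st[k],c[k]
grey=lambda h:(h[...,2]>105)
m,st,c=blob(t,(386,211),grey);print("lid top",st,c,ray(t,*c,16),"ring width mm",st[2:4]*1593/499.3)
m,st,c=blob(s,(263,198),grey);print("lid scene",st,c,ray(s,*c,11))
# stand
m,st,c=blob(t,(260,207),lambda h:(h[...,2]>100)&(h[...,1]>60)&(h[...,0]<25))
cs,_=cv2.findContours(m,cv2.RETR_EXTERNAL,cv2.CHAIN_APPROX_NONE)
r=cv2.minAreaRect(cs[0]);b=cv2.boxPoints(r)
B=np.array([ray(t,*p,15) for p in b]);print(r,B.round(1).tolist(),B.mean(0))
e=B-np.roll(B,-1,0);print(np.linalg.norm(e,axis=1),np.degrees(np.arctan2(e[:,1],e[:,0]))%90)
print("mouth top",ray(t,272.8,204,113),"scene",ray(s,355.2,218.5,113))
for n,d,u in(("t",t,None),("s",s,None)): print(n,proj(d,[*B.mean(0)[:2],113]))
E
```

```text
lid top [375 201  21  20 333] [385.35435435 210.45945946] [ 484.73991595 -201.3479801    16.        ] ring width mm [66.99979972 63.80933307]
lid scene [254 189  21  17 295] [263.71864407 197.34237288] [ 483.00947332 -203.29678761   11.        ]
((275.5, 207.0), (42.0, 43.0), 90.0) [[573.8, 217.1, 15.0], [570.4, 78.7, 15.0], [435.5, 81.2, 15.0], [438.7, 218.3, 15.0]] [504.62647354 148.84666237  15.        ]
[138.43026868 134.93090502 137.16039067 135.12951355] [88.58578271 88.94832758 88.66290344 89.48631848]
mouth top [503.8297043  147.49188709 113.        ] scene [504.97417896 147.6187575  113.        ]
t [[272.34637573 203.74712417]]
s [[355.69065702 218.63375458]]
```

Both views agree. The lid is at about (484,-202) and the mouth at about (504.5,147.7), with the stand yaw close to 0. I'll travel to the lid and turn the jaws on the way, so that gripping twice at right angles centres it.

{"name": "send_rows", "arguments": {
  "commands": [
    {"translation":[0.029,-0.097,0],"twist":[0,0,-0.1]},
    {"translation":[0.058,-0.193,0],"twist":[0,0,-0.2]},
    {"translation":[0.087,-0.29,0],"twist":[0,0,-0.3]},
    {"translation":[0.116,-0.387,0],"twist":[0,0,-0.4]},
    {"translation":[0.145,-0.483,0],"twist":[0,0,-0.5]},
    {"translation":[0.174,-0.58,0],"twist":[0,0,-0.6]},
    {"translation":[0.203,-0.677,0],"twist":[0,0,-0.7]},
    {"translation":[0.232,-0.774,0],"twist":[0,0,-0.8]},
    {"translation":[0.26,-0.87,0],"twist":[0,0,-0.9]},
    {"translation":[0.29,-0.967,0],"twist":[0,0,-1]}
  ],
  "grip": -1
}}

```text
t: 1.1
ee_pos: [281.4, 474.5, 404.3]
orientation: [-1.392, -2.816, 0.001]
ft_force: [0.2, -0.1, -0.1]
width: 88.1
```

{"name": "send_rows", "arguments": {
  "commands": [
    {"translation":[0.029,-0.097,0],"twist":[0,0,-0.1]},
    {"translation":[0.058,-0.193,0],"twist":[0,0,-0.2]},
    {"translation":[0.087,-0.29,0],"twist":[0,0,-0.3]},
    {"translation":[0.116,-0.387,0],"twist":[0,0,-0.4]},
    {"translation":[0.145,-0.483,0],"twist":[0,0,-0.5]},
    {"translation":[0.174,-0.58,0],"twist":[0,0,-0.6]},
    {"translation":[0.203,-0.677,0],"twist":[0,0,-0.7]},
    {"translation":[0.232,-0.774,0],"twist":[0,0,-0.8]},
    {"translation":[0.26,-0.87,0],"twist":[0,0,-0.9]},
    {"translation":[0.29,-0.967,0],"twist":[0,0,-1]}
  ]
}}

```text
t: 2.1
ee_pos: [310.4, 377.8, 404.4]
orientation: [-2.045, -2.385, 0.001]
ft_force: [0.2, -0.0, -1.5]
width: 87.9
```

{"name": "send_rows", "arguments": {
  "commands": [
    {"translation":[0.029,-0.097,0],"twist":[0,0,-0.1]},
    {"translation":[0.058,-0.193,0],"twist":[0,0,-0.2]},
    {"translation":[0.087,-0.29,0],"twist":[0,0,-0.3]},
    {"translation":[0.116,-0.387,0],"twist":[0,0,-0.4]},
    {"translation":[0.145,-0.483,0],"twist":[0,0,-0.5]},
    {"translation":[0.174,-0.58,0],"twist":[0,0,-0.6]},
    {"translation":[0.203,-0.677,0],"twist":[0,0,-0.7]},
    {"translation":[0.232,-0.774,0],"twist":[0,0,-0.8]},
    {"translation":[0.26,-0.87,0],"twist":[0,0,-0.9]},
    {"translation":[0.29,-0.967,0],"twist":[0,0,-1]}
  ]
}}

```text
t: 3.1
ee_pos: [339.6, 280.9, 404.6]
orientation: [2.573, 1.802, -0.0]
ft_force: [0.6, 0.6, 0.1]
width: 88.1
```

{"name": "send_rows", "arguments": {
  "commands": [
    {"translation":[0.029,-0.097,0],"twist":[0,0,0]},
    {"translation":[0.058,-0.193,0],"twist":[0,0,0]},
    {"translation":[0.087,-0.29,0],"twist":[0,0,0]},
    {"translation":[0.116,-0.387,0],"twist":[0,0,0]},
    {"translation":[0.145,-0.483,0],"twist":[0,0,0]},
    {"translation":[0.174,-0.58,0],"twist":[0,0,0]},
    {"translation":[0.203,-0.677,0],"twist":[0,0,0]},
    {"translation":[0.232,-0.774,0],"twist":[0,0,0]},
    {"translation":[0.26,-0.87,0],"twist":[0,0,0]},
    {"translation":[0.29,-0.967,0],"twist":[0,0,0]}
  ]
}}

```text
t: 4.1
ee_pos: [368.6, 184.2, 404.7]
orientation: [2.57, 1.807, 0.0]
ft_force: [0.2, 0.0, -0.1]
width: 88.0
```

{"name": "send_rows", "arguments": {
  "commands": [
    {"translation":[0.029,-0.097,0],"twist":[0,0,0]},
    {"translation":[0.058,-0.193,0],"twist":[0,0,0]},
    {"translation":[0.087,-0.29,0],"twist":[0,0,0]},
    {"translation":[0.116,-0.387,0],"twist":[0,0,0]},
    {"translation":[0.145,-0.483,0],"twist":[0,0,0]},
    {"translation":[0.174,-0.58,0],"twist":[0,0,0]},
    {"translation":[0.203,-0.677,0],"twist":[0,0,0]},
    {"translation":[0.232,-0.774,0],"twist":[0,0,0]},
    {"translation":[0.26,-0.87,0],"twist":[0,0,0]},
    {"translation":[0.29,-0.967,0],"twist":[0,0,0]}
  ]
}}

```text
t: 5.1
ee_pos: [397.6, 87.4, 404.7]
orientation: [2.57, 1.807, -0.0]
ft_force: [-0.4, 0.4, 0.1]
width: 88.0
```

{"name": "send_rows", "arguments": {
  "commands": [
    {"translation":[0.029,-0.097,0],"twist":[0,0,0]},
    {"translation":[0.058,-0.193,0],"twist":[0,0,0]},
    {"translation":[0.087,-0.29,0],"twist":[0,0,0]},
    {"translation":[0.116,-0.387,0],"twist":[0,0,0]},
    {"translation":[0.145,-0.483,0],"twist":[0,0,0]},
    {"translation":[0.174,-0.58,0],"twist":[0,0,0]},
    {"translation":[0.203,-0.677,0],"twist":[0,0,0]},
    {"translation":[0.232,-0.774,0],"twist":[0,0,0]},
    {"translation":[0.26,-0.87,0],"twist":[0,0,0]},
    {"translation":[0.29,-0.967,0],"twist":[0,0,0]}
  ]
}}

```text
t: 6.1
ee_pos: [426.6, -9.3, 404.7]
orientation: [-2.57, -1.807, -0.0]
ft_force: [0.5, 0.3, 0.4]
width: 87.7
```

{"name": "send_rows", "arguments": {
  "commands": [
    {"translation":[0.029,-0.097,-0.06],"twist":[0,0,0]},
    {"translation":[0.058,-0.193,-0.12],"twist":[0,0,0]},
    {"translation":[0.087,-0.29,-0.18],"twist":[0,0,0]},
    {"translation":[0.116,-0.387,-0.24],"twist":[0,0,0]},
    {"translation":[0.145,-0.483,-0.3],"twist":[0,0,0]},
    {"translation":[0.174,-0.58,-0.36],"twist":[0,0,0]},
    {"translation":[0.203,-0.677,-0.42],"twist":[0,0,0]},
    {"translation":[0.232,-0.774,-0.48],"twist":[0,0,0]},
    {"translation":[0.26,-0.87,-0.54],"twist":[0,0,0]},
    {"translation":[0.29,-0.967,-0.6],"twist":[0,0,0]}
  ]
}}

```text
t: 7.1
ee_pos: [455.6, -106.0, 344.1]
orientation: [-2.57, -1.807, 0.0]
ft_force: [0.0, -0.7, -0.2]
width: 88.2
```

{"name": "send_rows", "arguments": {
  "commands": [
    {"translation":[0.029,-0.097,-0.06],"twist":[0,0,0]},
    {"translation":[0.058,-0.193,-0.12],"twist":[0,0,0]},
    {"translation":[0.087,-0.29,-0.18],"twist":[0,0,0]},
    {"translation":[0.116,-0.387,-0.24],"twist":[0,0,0]},
    {"translation":[0.145,-0.483,-0.3],"twist":[0,0,0]},
    {"translation":[0.174,-0.58,-0.36],"twist":[0,0,0]},
    {"translation":[0.203,-0.677,-0.42],"twist":[0,0,0]},
    {"translation":[0.232,-0.774,-0.48],"twist":[0,0,0]},
    {"translation":[0.26,-0.87,-0.54],"twist":[0,0,0]},
    {"translation":[0.285,-0.967,-0.6],"twist":[0,0,0]}
  ]
}}

```text
t: 8.1
ee_pos: [484.2, -202.7, 284.1]
orientation: [-2.57, -1.807, 0.0]
ft_force: [-0.4, -0.7, 0.4]
width: 87.9
```

Run:
```python
from workcell import ctrl
import cv2
from h import *
d=ctrl.get_image("scene");o=ctrl.get_obs();print(o["t"],o["ee_pos"],o["qpos"])
tip=o["ee_pos"]-[0,0,182];print(proj(d,tip),proj(d,[484,-202,9]))
im=d["img"][110:250,180:360,::-1];cv2.imwrite("pics/pre.png",cv2.resize(im,None,fx=4,fy=4,interpolation=cv2.INTER_CUBIC))
```

```text
8.15 [ 484.3958796  -203.58608618  283.52751536] [-4.20444303e-01  4.58609316e-01  1.92759946e+00 -4.72266383e-04
  7.55313012e-01 -7.48114774e-02]
[[261.64615372 171.29950529]] [[263.81537568 198.19243379]]
```

View pics/pre.png

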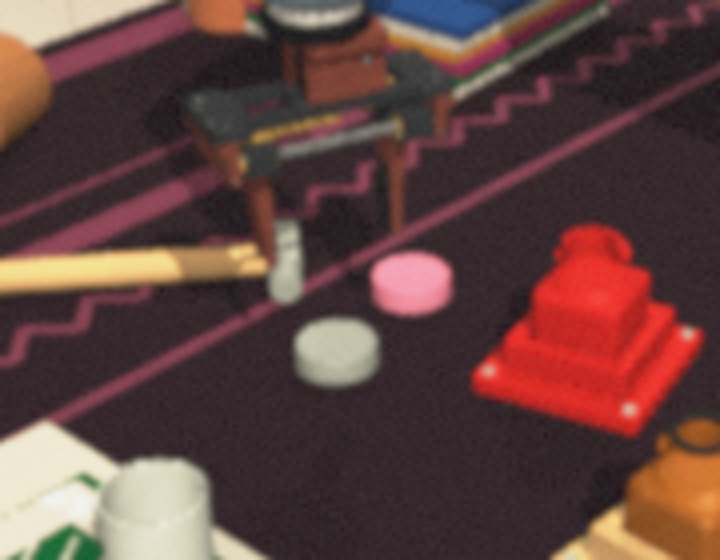

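The scene crop shows the open fingers above and behind the grey lid at crop (337,352), with pink clear to the right. Descending.

{"name": "send_rows", "arguments": {
  "commands": [
    {"translation":[0,0,-0.1]},
    {"translation":[0,0,-0.2]},
    {"translation":[0,0,-0.3]},
    {"translation":[0,0,-0.4]},
    {"translation":[0,0,-0.5]},
    {"translation":[0,0,-0.6]},
    {"translation":[0,0,-0.7]},
    {"translation":[0,0,-0.8]},
    {"translation":[0,0,-0.92]},
    {"translation":[0,0,-0.98]}
  ]
}}

```text
validation failed for argument at $.co...
```

{"name": "send_rows", "arguments": {
  "commands": [
    {"translation":[0,0,0]},
    {"translation":[0,0,0]},
    {"translation":[0,0,0]},
    {"translation":[0,0,0]},
    {"translation":[0,0,0]},
    {"translation":[0,0,0]},
    {"translation":[0,0,0]},
    {"translation":[0,0,0]},
    {"translation":[0,0,0]},
    {"translation":[0,0,0]}
  ],
  "grip": 1
}}

```text
validation failed for argument at $.co...
```

Twist is required in every row.

{"name": "send_rows", "arguments": {
  "commands": [
    {"translation":[0,0,-0.1],"twist":[0,0,0]},
    {"translation":[0,0,-0.2],"twist":[0,0,0]},
    {"translation":[0,0,-0.3],"twist":[0,0,0]},
    {"translation":[0,0,-0.4],"twist":[0,0,0]},
    {"translation":[0,0,-0.5],"twist":[0,0,0]},
    {"translation":[0,0,-0.6],"twist":[0,0,0]},
    {"translation":[0,0,-0.7],"twist":[0,0,0]},
    {"translation":[0,0,-0.8],"twist":[0,0,0]},
    {"translation":[0,0,-0.92],"twist":[0,0,0]},
    {"translation":[0,0,-0.98],"twist":[0,0,0]}
  ]
}}

```text
t: 9.15
ee_pos: [483.6, -201.7, 185.4]
orientation: [-2.569, -1.807, 0.001]
ft_force: [-0.4, -0.3, -0.8]
width: 88.2
```

{"name": "send_rows", "arguments": {
  "commands": [
    {"translation":[0,0,0],"twist":[0,0,0]},
    {"translation":[0,0,0],"twist":[0,0,0]},
    {"translation":[0,0,0],"twist":[0,0,0]},
    {"translation":[0,0,0],"twist":[0,0,0]},
    {"translation":[0,0,0],"twist":[0,0,0]},
    {"translation":[0,0,0],"twist":[0,0,0]},
    {"translation":[0,0,0],"twist":[0,0,0]},
    {"translation":[0,0,0],"twist":[0,0,0]},
    {"translation":[0,0,0],"twist":[0,0,0]},
    {"translation":[0,0,0],"twist":[0,0,0]}
  ],
  "grip": 1
}}

```text
t: 10.15
ee_pos: [484.1, -201.9, 187.1]
orientation: [2.569, 1.807, 0.001]
ft_force: [-0.9, -0.9, 5.8]
width: 61.8
```

Gripped at 61.8 mm. Next I open slightly, turn 1.5 rad and grip again to centre it on the other axis.

{"name": "send_rows", "arguments": {
  "commands": [
    {"translation":[0,0,0],"twist":[0,0,0]},
    {"translation":[0,0,0],"twist":[0,0,0]},
    {"translation":[0,0,0],"twist":[0,0,0]},
    {"translation":[0,0,0],"twist":[0,0,0.1]},
    {"translation":[0,0,0],"twist":[0,0,0.25]},
    {"translation":[0,0,0],"twist":[0,0,0.4]},
    {"translation":[0,0,0],"twist":[0,0,0.55]},
    {"translation":[0,0,0],"twist":[0,0,0.7]},
    {"translation":[0,0,0],"twist":[0,0,0.85]},
    {"translation":[0,0,0],"twist":[0,0,1]}
  ],
  "grip": -0.8
}}

```text
t: 11.15
ee_pos: [483.8, -201.8, 186.5]
orientation: [-2.039, -2.39, 0.0]
ft_force: [-0.3, -0.1, 0.3]
width: 78.9
```

{"name": "send_rows", "arguments": {
  "commands": [
    {"translation":[0,0,0],"twist":[0,0,0.1]},
    {"translation":[0,0,0],"twist":[0,0,0.2]},
    {"translation":[0,0,0],"twist":[0,0,0.3]},
    {"translation":[0,0,0],"twist":[0,0,0.4]},
    {"translation":[0,0,0],"twist":[0,0,0.5]},
    {"translation":[0,0,0],"twist":[0,0,0.6]},
    {"translation":[0,0,0],"twist":[0,0,0.7]},
    {"translation":[0,0,0],"twist":[0,0,0.8]},
    {"translation":[0,0,0],"twist":[0,0,0.9]},
    {"translation":[0,0,0],"twist":[0,0,1]}
  ]
}}

```text
t: 12.15
ee_pos: [483.8, -201.8, 186.5]
orientation: [-1.386, -2.819, 0.0]
ft_force: [0.0, 0.5, -0.3]
width: 78.7
```

{"name": "send_rows", "arguments": {
  "commands": [
    {"translation":[0,0,0],"twist":[0,0,0.12]},
    {"translation":[0,0,0],"twist":[0,0,0.25]},
    {"translation":[0,0,0],"twist":[0,0,0.4]},
    {"translation":[0,0,0],"twist":[0,0,0.55]},
    {"translation":[0,0,0],"twist":[0,0,0.7]},
    {"translation":[0,0,0],"twist":[0,0,0.85]},
    {"translation":[0,0,0],"twist":[0,0,1]},
    {"translation":[0,0,0],"twist":[0,0,1]},
    {"translation":[0,0,0],"twist":[0,0,1]},
    {"translation":[0,0,0],"twist":[0,0,1]}
  ]
}}

```text
t: 13.15
ee_pos: [483.9, -201.8, 186.6]
orientation: [-0.651, -3.073, -0.0]
ft_force: [0.6, -0.5, -0.3]
width: 78.8
```

{"name": "send_rows", "arguments": {
  "commands": [
    {"translation":[0,0,0],"twist":[0,0,0]},
    {"translation":[0,0,0],"twist":[0,0,0]},
    {"translation":[0,0,0],"twist":[0,0,0]},
    {"translation":[0,0,0],"twist":[0,0,0]},
    {"translation":[0,0,0],"twist":[0,0,0]},
    {"translation":[0,0,0.02],"twist":[0,0,0]},
    {"translation":[0,0,0.08],"twist":[0,0,0]},
    {"translation":[0,0,0.16],"twist":[0,0,0]},
    {"translation":[0,0,0.24],"twist":[0,0,0]},
    {"translation":[0,0,0.3],"twist":[0,0,0]}
  ],
  "grip": 1
}}

```text
t: 14.15
ee_pos: [484.1, -201.9, 217.8]
orientation: [0.648, 3.073, -0.0]
ft_force: [0.4, 0.2, -1.6]
width: 61.7
```

Run:
```python
from workcell import ctrl
o=ctrl.get_obs();print(o)
```

```text
{'t': 14.15, 'qpos': array([-4.17888241e-01,  5.74158162e-01,  1.94801945e+00, -4.27362551e-05,
        6.18461331e-01, -1.57288578e+00]), 'qvel': array([-0.00026378, -0.10678683, -0.00820766, -0.00073482,  0.11414474,
       -0.00194038]), 'joint_torque': array([ 4.68776008e-03, -5.07071364e+01, -1.52021796e+01, -8.67706316e-03,
       -2.56900548e-02,  1.11049685e-04]), 'ee_pos': array([ 484.07348624, -201.93199843,  217.75514862]), 'orientation': array([ 6.48195430e-01,  3.07304729e+00, -3.50260682e-04]), 'ft_force': array([ 0.42464305,  0.21081282, -1.6421752 ]), 'moment': array([-0.01761885,  0.06481583, -0.00011877]), 'width': 61.71127242277309}
```

Both grips read 61.7, so the lid is centred at the TCP and its centre is ee_z − 177.6. Carrying it to above the jar.

{"name": "send_rows", "arguments": {
  "commands": [
    {"translation":[0.005,0.087,0.06],"twist":[0,0,0]},
    {"translation":[0.01,0.175,0.12],"twist":[0,0,0]},
    {"translation":[0.015,0.262,0.18],"twist":[0,0,0]},
    {"translation":[0.02,0.35,0.24],"twist":[0,0,0]},
    {"translation":[0.026,0.437,0.3],"twist":[0,0,0]},
    {"translation":[0.031,0.525,0.36],"twist":[0,0,0]},
    {"translation":[0.036,0.612,0.42],"twist":[0,0,0]},
    {"translation":[0.041,0.7,0.48],"twist":[0,0,0]},
    {"translation":[0.046,0.787,0.54],"twist":[0,0,0]},
    {"translation":[0.052,0.874,0.6],"twist":[0,0,0]}
  ]
}}

```text
t: 15.15
ee_pos: [489.1, -113.7, 277.2]
orientation: [-0.648, -3.074, 0.0]
ft_force: [0.5, 0.1, -1.6]
width: 61.6
```

{"name": "send_rows", "arguments": {
  "commands": [
    {"translation":[0.005,0.087,0.04],"twist":[0,0,0]},
    {"translation":[0.01,0.175,0.08],"twist":[0,0,0]},
    {"translation":[0.015,0.262,0.12],"twist":[0,0,0]},
    {"translation":[0.02,0.35,0.16],"twist":[0,0,0]},
    {"translation":[0.026,0.437,0.2],"twist":[0,0,0]},
    {"translation":[0.031,0.525,0.24],"twist":[0,0,0]},
    {"translation":[0.036,0.612,0.28],"twist":[0,0,0]},
    {"translation":[0.041,0.7,0.32],"twist":[0,0,0]},
    {"translation":[0.046,0.787,0.36],"twist":[0,0,0]},
    {"translation":[0.052,0.874,0.4],"twist":[0,0,0]}
  ]
}}

```text
t: 16.15
ee_pos: [494.3, -26.3, 317.0]
orientation: [0.648, 3.074, 0.0]
ft_force: [-0.3, -0.4, -1.8]
width: 61.6
```

{"name": "send_rows", "arguments": {
  "commands": [
    {"translation":[0.005,0.087,0],"twist":[0,0,0]},
    {"translation":[0.01,0.175,0],"twist":[0,0,0]},
    {"translation":[0.015,0.262,0],"twist":[0,0,0]},
    {"translation":[0.02,0.35,0],"twist":[0,0,0]},
    {"translation":[0.026,0.437,0],"twist":[0,0,0]},
    {"translation":[0.031,0.525,0],"twist":[0,0,0]},
    {"translation":[0.036,0.612,0],"twist":[0,0,0]},
    {"translation":[0.041,0.7,0],"twist":[0,0,0]},
    {"translation":[0.046,0.787,0],"twist":[0,0,0]},
    {"translation":[0.052,0.874,0],"twist":[0,0,0]}
  ]
}}

```text
t: 17.15
ee_pos: [499.5, 61.1, 316.7]
orientation: [-0.649, -3.074, 0.0]
ft_force: [0.0, 0.1, -1.8]
width: 61.4
```

{"name": "send_rows", "arguments": {
  "commands": [
    {"translation":[0.005,0.1,0],"twist":[0,0,0]},
    {"translation":[0.01,0.2,0],"twist":[0,0,0]},
    {"translation":[0.015,0.3,0],"twist":[0,0,0]},
    {"translation":[0.02,0.4,0],"twist":[0,0,0]},
    {"translation":[0.026,0.5,0],"twist":[0,0,0]},
    {"translation":[0.031,0.6,0],"twist":[0,0,0]},
    {"translation":[0.036,0.7,0],"twist":[0,0,0]},
    {"translation":[0.041,0.8,0],"twist":[0,0,0]},
    {"translation":[0.046,0.85,0],"twist":[0,0,0]},
    {"translation":[0.052,0.874,0],"twist":[0,0,0]}
  ]
}}

```text
t: 18.15
ee_pos: [504.8, 148.4, 316.7]
orientation: [0.647, 3.074, 0.0]
ft_force: [0.8, 0.1, -0.7]
width: 61.9
```

Run:
```python
from workcell import ctrl
from h import *
t0=pickle.load(open("top0.pkl","rb"));s0=pickle.load(open("scene0.pkl","rb"))
o=ctrl.get_obs();print(o["t"],o["ee_pos"],o["qpos"])
d=ctrl.get_image("scene");pickle.dump(d,open("scene1.pkl","wb"))
def r(im,x,y,w,h,f=6): return cv2.resize(im[y:y+h,x:x+w,::-1],None,fx=f,fy=f,interpolation=cv2.INTER_CUBIC)
im=np.hstack([r(d["img"],320,170,64,80),r(s0["img"],320,170,64,80)])
cv2.imwrite("pics/hover.png",im)
L=o["ee_pos"]-[0,0,177.6]
print("lid centre px",proj(d,L),"top",proj(d,L+[0,0,9]))
# top-view ring: fit dark annulus
g=cv2.cvtColor(t0["img"],cv2.COLOR_RGB2GRAY).astype(float)
# template: render ring projections, maximise darkness sum
best=[]
for nm,D in(("top",t0),("scene",s0)):
    g=cv2.GaussianBlur(cv2.cvtColor(D["img"],cv2.COLOR_RGB2GRAY),(0,0),.6).astype(np.float32)
    a=np.linspace(0,2*np.pi,120,endpoint=False);res=[]
    for x in np.arange(498,511,.25):
        for y in np.arange(141,155,.25):
            p=proj(D,np.c_[x+21.5*np.cos(a),y+21.5*np.sin(a),np.full(120,113.)]).astype(np.float32)
            res.append((cv2.remap(g,p[None,:,0],p[None,:,1],cv2.INTER_CUBIC).mean(),x,y))
    res=np.array(sorted(res)[:25]);print(nm,res[0],res[:,1:].mean(0))
```

```text
18.15 [504.7507754  148.37838226 316.67804304] [ 2.63291101e-01  4.05092149e-01  1.91032989e+00 -1.26796174e-05
  8.26108063e-01 -8.92355090e-01]
lid centre px [[356.13762276 209.78414397]] top [[356.35963913 206.69423062]]
top [ 92.27345276 503.5        146.5       ] [503.53 146.42]
scene [ 54.7919426 498.5       141.       ] [498.86 141.25]
```

View pics/hover.png

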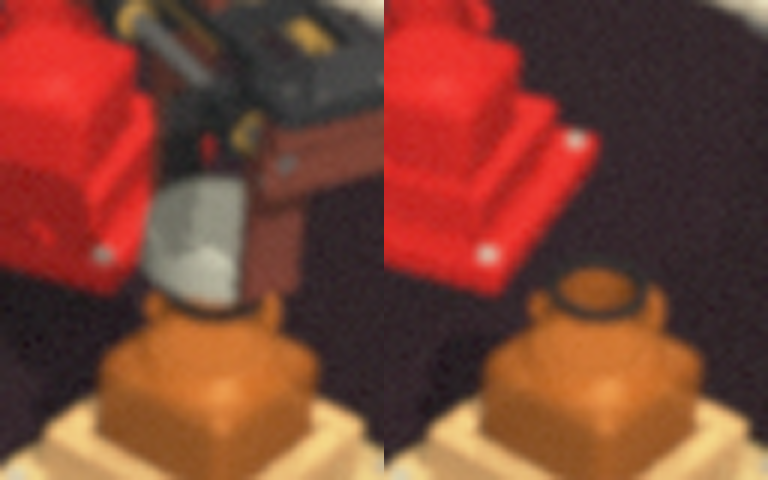

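```bash
cat > fit.py <<'E'
from h import *
from scipy.optimize import minimize
t0,s0,s1=[pickle.load(open(f,"rb")) for f in("top0.pkl","scene0.pkl","scene1.pkl")]
def hull(D,P,n=300):
    h=cv2.convexHull(proj(D,P).astype(np.float32))[:,0];h=np.vstack([h,h[:1]])
    s=np.r_[0,np.cumsum(np.linalg.norm(np.diff(h,axis=0),axis=1))];q=(np.arange(n)+.5)/n*s[-1]
    p=np.c_[np.interp(q,s,h[:,0]),np.interp(q,s,h[:,1])];k=np.clip(np.searchsorted(s,q)-1,0,len(h)-2)
    d=h[k+1]-h[k];d/=np.linalg.norm(d,axis=1)[:,None];return p,np.c_[d[:,1],-d[:,0]]
def score(D,P,sel=None):
    p,n=hull(D,P)
    if sel is not None: m=sel(p);p,n=p[m],n[m]
    I=D["img"].astype(np.float32);f=lambda q:cv2.remap(I,q[None,:,0].astype(np.float32),q[None,:,1].astype(np.float32),cv2.INTER_LINEAR)[0]
    return -np.linalg.norm(f(p+n)-f(p-n),axis=1).mean()
def box(x,y,w,a,h,z=0):
    c=np.array([[i,j] for i in(-1,1) for j in(-1,1)])*w/2@np.array([[np.cos(a),np.sin(a)],[-np.sin(a),np.cos(a)]])+[x,y]
    return np.vstack([np.c_[c,np.full(4,z)],np.c_[c,np.full(4,z+h)]])
def cyl(x,y,z,r,h):
    a=np.linspace(0,2*np.pi,60);c=np.c_[x+r*np.cos(a),y+r*np.sin(a)]
    return np.vstack([np.c_[c,np.full(60,z)],np.c_[c,np.full(60,z+h)]])
def go(f,x0,step):
    return min((minimize(f,np.array(x0)+np.array(step)*k,method="Nelder-Mead",options=dict(initial_simplex=np.array(x0)+np.vstack([np.zeros(len(x0)),np.diag(step)])*k*2)) for k in(.5,1,-1)),key=lambda r:r.fun)
E
python3 - <<'E'
from fit import *
for n,D in(("top",t0),("scene",s0)):
    r=go(lambda v:score(D,box(v[0],v[1],130,v[2],15)),[504.5,148,0],[3,3,.05]);print(n,"stand",r.x.round(3),r.fun)
for n,D in(("top",t0),("scene",s0)):
    r=go(lambda v:score(D,cyl(v[0],v[1],0,31,18)),[484,-202],[3,3]);print(n,"lid0",r.x.round(2),r.fun)
# in-hand lid, free left & bottom outline
sel=lambda p:(p[:,0]<354)&(p[:,1]>204)
L=[504.75,148.38,316.68-177.6-9]
r=go(lambda v:score(s1,cyl(L[0]+v[0],L[1]+v[1],L[2],31,18),sel),[0,0],[2,2]);print("hand offset",r.x,r.fun,score(s1,cyl(*L,31,18),sel))
p,_=hull(s1,cyl(*L,31,18));q,_=hull(s1,cyl(L[0]+r.x[0],L[1]+r.x[1],L[2],31,18))
f=10;c=cv2.resize(s1["img"][185:235,325:390,::-1],None,fx=f,fy=f,interpolation=cv2.INTER_CUBIC)
for P,col in((p,(0,255,0)),(q,(255,0,255))):
    cv2.polylines(c,[(((P-[325,185]+.5)*f)).astype(int)],True,col,1)
for X,col in(((504.75,148.38),(0,255,0)),):
    for rr in(21.5,):
        a=np.linspace(0,6.28,90);P=proj(s1,np.c_[X[0]+rr*np.cos(a),X[1]+rr*np.sin(a),np.full(90,113)])
        cv2.polylines(c,[(((P-[325,185]+.5)*f)).astype(int)],True,(255,255,0),1)
c0=cv2.resize(s0["img"][185:235,325:390,::-1],None,fx=f,fy=f,interpolation=cv2.INTER_CUBIC)
cv2.polylines(c0,[(((P-[325,185]+.5)*f)).astype(int)],True,(255,255,0),1)
out=np.hstack([c,c0]);cv2.imwrite("pics/ov.png",cv2.resize(out,(800,308),interpolation=cv2.INTER_AREA))
E
```

```text
top stand [ 5.05729e+02  1.49011e+02 -1.80000e-02] -149.72560119628906
scene stand [ 5.00642e+02  1.44025e+02 -2.10000e-02] -102.78321838378906
top lid0 [ 484.98 -201.8 ] -145.93798828125
scene lid0 [ 480.99 -205.6 ] -141.24510192871094
hand offset [-0.44670309 -0.19420254] -97.6595230102539 -97.23433
```

View pics/ov.png

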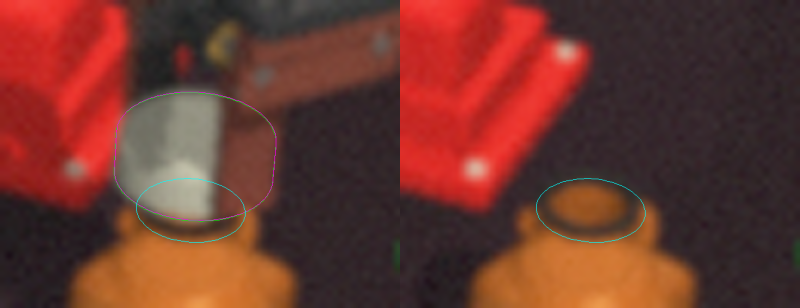

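In the scene view, the lid in hand matches its TCP within 0.5 mm, and the mouth lies within about 1 mm of (504.7,147.7). I'll nudge y by −0.6 mm and lower the lid to just above the threads, then feel for contact.

{"name": "send_rows", "arguments": {
  "commands": [
    {"translation":[0,-0.002,-0.03],"twist":[0,0,0]},
    {"translation":[0,-0.004,-0.06],"twist":[0,0,0]},
    {"translation":[0,-0.006,-0.09],"twist":[0,0,0]},
    {"translation":[0,-0.006,-0.12],"twist":[0,0,0]},
    {"translation":[0,-0.006,-0.15],"twist":[0,0,0]},
    {"translation":[0,-0.006,-0.18],"twist":[0,0,0]},
    {"translation":[0,-0.006,-0.21],"twist":[0,0,0]},
    {"translation":[0,-0.006,-0.23],"twist":[0,0,0]},
    {"translation":[0,-0.006,-0.24],"twist":[0,0,0]},
    {"translation":[0,-0.006,-0.245],"twist":[0,0,0]}
  ]
}}

```text
t: 19.2
ee_pos: [504.5, 147.1, 291.9]
orientation: [-0.648, -3.073, 0.001]
ft_force: [-1.8, 0.3, -1.4]
width: 61.3
```

{"name": "send_rows", "arguments": {
  "commands": [
    {"translation":[0,0,-0.005],"twist":[0,0,0]},
    {"translation":[0,0,-0.01],"twist":[0,0,0]},
    {"translation":[0,0,-0.015],"twist":[0,0,0]},
    {"translation":[0,0,-0.02],"twist":[0,0,0]},
    {"translation":[0,0,-0.02],"twist":[0,0,0]},
    {"translation":[0,0,-0.02],"twist":[0,0,0]},
    {"translation":[0,0,-0.02],"twist":[0,0,0]},
    {"translation":[0,0,-0.02],"twist":[0,0,0]},
    {"translation":[0,0,-0.02],"twist":[0,0,0]},
    {"translation":[0,0,-0.02],"twist":[0,0,0]}
  ]
}}

```text
t: 20.2
ee_pos: [504.6, 147.1, 290.1]
orientation: [-0.648, -3.074, 0.0]
ft_force: [-2.5, 0.5, -1.0]
width: 61.6
```

Run:
```python
from workcell import ctrl
o=ctrl.get_obs();print(o["t"],o["ee_pos"],o["ee_pos"][2]-177.6,o["ft_force"],o["moment"])
```

```text
20.2 [504.59104572 147.1022482  290.09088439] 112.49088438957344 [-2.52051336  0.50765491 -0.96650024] [0.13926797 0.62448805 0.01375216]
```

Lateral contact (Fx −2.5) shows the lid is slightly too far in +x. I'll shift (−0.8, +0.5) and lower 2 mm more.

{"name": "send_rows", "arguments": {
  "commands": [
    {"translation":[-0.004,0.003,0],"twist":[0,0,0]},
    {"translation":[-0.008,0.005,0],"twist":[0,0,0]},
    {"translation":[-0.008,0.005,-0.005],"twist":[0,0,0]},
    {"translation":[-0.008,0.005,-0.01],"twist":[0,0,0]},
    {"translation":[-0.008,0.005,-0.015],"twist":[0,0,0]},
    {"translation":[-0.008,0.005,-0.02],"twist":[0,0,0]},
    {"translation":[-0.008,0.005,-0.02],"twist":[0,0,0]},
    {"translation":[-0.008,0.005,-0.02],"twist":[0,0,0]},
    {"translation":[-0.008,0.005,-0.02],"twist":[0,0,0]},
    {"translation":[-0.008,0.005,-0.02],"twist":[0,0,0]}
  ]
}}

```text
t: 21.2
ee_pos: [504.1, 147.4, 288.5]
orientation: [0.648, 3.073, -0.0]
ft_force: [-1.5, -5.1, 3.5]
width: 61.7
```

```bash
cat > o.py <<'E'
from workcell import ctrl
o=ctrl.get_obs();r=lambda v:[round(float(x),3) for x in v]
print(o["t"],r(o["ee_pos"]),"lid z",round(o["ee_pos"][2]-177.6,2),"F",r(o["ft_force"]),"M",r(o["moment"]),"q6",round(o["qpos"][5],3),"yaw",round(o["qpos"][0]-o["qpos"][5],4))
E
python3 o.py
```

```text
21.2 [504.147, 147.423, 288.55] lid z 110.95 F [-1.49, -5.128, 3.525] M [-0.794, 0.457, -0.008] q6 -0.893 yaw 1.1546
```

Axial contact with the lid centre 2 mm below the mouth, so the lugs sit about 0.45 rad from the ramp's high end. I'll lift slightly, turn 0.5 rad counter-clockwise to the gap, and feel again.

{"name": "send_rows", "arguments": {
  "commands": [
    {"translation":[-0.001,-0.002,0.015],"twist":[0,0,0]},
    {"translation":[-0.001,-0.002,0.03],"twist":[0,0,0]},
    {"translation":[-0.001,-0.002,0.03],"twist":[0,0,0.15]},
    {"translation":[-0.001,-0.002,0.03],"twist":[0,0,0.3]},
    {"translation":[-0.001,-0.002,0.03],"twist":[0,0,0.45]},
    {"translation":[-0.001,-0.002,0.03],"twist":[0,0,0.6]},
    {"translation":[-0.001,-0.002,0.03],"twist":[0,0,0.75]},
    {"translation":[-0.001,-0.002,0.03],"twist":[0,0,0.9]},
    {"translation":[-0.001,-0.002,0.03],"twist":[0,0,1]},
    {"translation":[-0.001,-0.002,0.03],"twist":[0,0,1]}
  ]
}}

```text
t: 22.2
ee_pos: [503.8, 147.7, 291.1]
orientation: [0.133, -3.139, -0.001]
ft_force: [-2.0, -0.3, -1.6]
width: 61.8
```

```bash
python3 o.py
```

```text
22.2 [503.794, 147.683, 291.103] lid z 113.5 F [-1.975, -0.262, -1.615] M [0.008, 0.276, 0.047] q6 -1.393 yaw 1.6558
```

{"name": "send_rows", "arguments": {
  "commands": [
    {"translation":[-0.003,0,0],"twist":[0,0,0.1]},
    {"translation":[-0.006,0,0],"twist":[0,0,0.2]},
    {"translation":[-0.006,0,-0.005],"twist":[0,0,0.2]},
    {"translation":[-0.006,0,-0.01],"twist":[0,0,0.2]},
    {"translation":[-0.006,0,-0.015],"twist":[0,0,0.2]},
    {"translation":[-0.006,0,-0.02],"twist":[0,0,0.2]},
    {"translation":[-0.006,0,-0.02],"twist":[0,0,0.2]},
    {"translation":[-0.006,0,-0.02],"twist":[0,0,0.2]},
    {"translation":[-0.006,0,-0.02],"twist":[0,0,0.2]},
    {"translation":[-0.006,0,-0.02],"twist":[0,0,0.2]}
  ]
}}

```text
t: 23.2
ee_pos: [503.3, 147.5, 289.2]
orientation: [-0.289, 3.128, 0.0]
ft_force: [0.1, -0.0, -1.3]
width: 61.6
```

```bash
python3 o.py
```

```text
23.2 [503.263, 147.45, 289.214] lid z 111.61 F [0.105, -0.015, -1.255] M [-0.011, 0.092, -0.041] q6 -1.493 yaw 1.7549
```

Forces are clear at 111.6, which suggests a gap. Lowering 2.5 mm.

{"name": "send_rows", "arguments": {
  "commands": [
    {"translation":[0,0,-0.004],"twist":[0,0,0]},
    {"translation":[0,0,-0.008],"twist":[0,0,0]},
    {"translation":[0,0,-0.012],"twist":[0,0,0]},
    {"translation":[0,0,-0.016],"twist":[0,0,0]},
    {"translation":[0,0,-0.02],"twist":[0,0,0]},
    {"translation":[0,0,-0.024],"twist":[0,0,0]},
    {"translation":[0,0,-0.025],"twist":[0,0,0]},
    {"translation":[0,0,-0.025],"twist":[0,0,0]},
    {"translation":[0,0,-0.025],"twist":[0,0,0]},
    {"translation":[0,0,-0.025],"twist":[0,0,0]}
  ]
}}

```text
t: 24.2
ee_pos: [503.2, 147.4, 286.7]
orientation: [0.289, -3.128, 0.0]
ft_force: [-0.8, -0.0, -1.3]
width: 61.5
```

```bash
python3 o.py
```

```text
24.2 [503.211, 147.422, 286.68] lid z 109.08 F [-0.842, -0.0, -1.263] M [-0.11, 0.065, 0.02] q6 -1.493 yaw 1.7549
```

{"name": "send_rows", "arguments": {
  "commands": [
    {"translation":[0,0,-0.004],"twist":[0,0,0]},
    {"translation":[0,0,-0.008],"twist":[0,0,0]},
    {"translation":[0,0,-0.012],"twist":[0,0,0]},
    {"translation":[0,0,-0.016],"twist":[0,0,0]},
    {"translation":[0,0,-0.018],"twist":[0,0,0]},
    {"translation":[0,0,-0.018],"twist":[0,0,0]},
    {"translation":[0,0,-0.018],"twist":[0,0,0]},
    {"translation":[0,0,-0.018],"twist":[0,0,0]},
    {"translation":[0,0,-0.018],"twist":[0,0,0]},
    {"translation":[0,0,-0.018],"twist":[0,0,0]}
  ]
}}

```text
t: 25.2
ee_pos: [503.3, 147.4, 285.5]
orientation: [-0.289, 3.128, -0.0]
ft_force: [-0.7, -2.1, 6.4]
width: 61.6
```

```bash
python3 o.py
```

```text
25.2 [503.348, 147.351, 285.461] lid z 107.86 F [-0.654, -2.075, 6.39] M [-0.415, 0.277, -0.057] q6 -1.493 yaw 1.7548
```

Contact at 107.9 means either the worn-high ring or a ramp's low end. A small clockwise turn decides it: a drop would mean it had been caught.

{"name": "send_rows", "arguments": {
  "commands": [
    {"translation":[0,0,0.002],"twist":[0,0,0]},
    {"translation":[0,0,0.002],"twist":[0,0,-0.06]},
    {"translation":[0,0,0.002],"twist":[0,0,-0.12]},
    {"translation":[0,0,0.002],"twist":[0,0,-0.18]},
    {"translation":[0,0,0.002],"twist":[0,0,-0.24]},
    {"translation":[0,0,0.002],"twist":[0,0,-0.3]},
    {"translation":[0,0,0.002],"twist":[0,0,-0.36]},
    {"translation":[0,0,0.002],"twist":[0,0,-0.42]},
    {"translation":[0,0,0.002],"twist":[0,0,-0.46]},
    {"translation":[0,0,0.002],"twist":[0,0,-0.5]}
  ]
}}

```text
t: 26.2
ee_pos: [503.2, 147.5, 284.9]
orientation: [-0.106, -3.14, -0.0]
ft_force: [0.1, -1.6, 2.1]
width: 61.5
```

```bash
python3 o.py
```

```text
26.2 [503.196, 147.493, 284.944] lid z 107.34 F [0.105, -1.567, 2.079] M [-0.168, 0.067, 0.011] q6 -1.241 yaw 1.5034
```

{"name": "send_rows", "arguments": {
  "commands": [
    {"translation":[0,0,0],"twist":[0,0,-0.05]},
    {"translation":[0,0,0],"twist":[0,0,-0.1]},
    {"translation":[0,0,0],"twist":[0,0,-0.15]},
    {"translation":[0,0,0],"twist":[0,0,-0.2]},
    {"translation":[0,0,0],"twist":[0,0,-0.24]},
    {"translation":[0,0,0],"twist":[0,0,-0.28]},
    {"translation":[0,0,0],"twist":[0,0,-0.3]},
    {"translation":[0,0,0],"twist":[0,0,-0.3]},
    {"translation":[0,0,0],"twist":[0,0,-0.3]},
    {"translation":[0,0,0],"twist":[0,0,-0.3]}
  ]
}}

```text
t: 27.2
ee_pos: [503.2, 147.4, 285.1]
orientation: [0.338, 3.123, 0.0]
ft_force: [-0.2, -0.8, -0.1]
width: 61.7
```

```bash
python3 o.py
```

```text
27.2 [503.221, 147.435, 285.076] lid z 107.48 F [-0.233, -0.775, -0.1] M [-0.02, 0.032, -0.001] q6 -1.093 yaw 1.3551
```

{"name": "send_rows", "arguments": {
  "commands": [
    {"translation":[0,0,-0.002],"twist":[0,0,0]},
    {"translation":[0,0,-0.004],"twist":[0,0,0]},
    {"translation":[0,0,-0.006],"twist":[0,0,0]},
    {"translation":[0,0,-0.006],"twist":[0,0,0]},
    {"translation":[0,0,-0.006],"twist":[0,0,0]},
    {"translation":[0,0,-0.006],"twist":[0,0,0]},
    {"translation":[0,0,-0.006],"twist":[0,0,0]},
    {"translation":[0,0,-0.006],"twist":[0,0,0]},
    {"translation":[0,0,-0.006],"twist":[0,0,0]},
    {"translation":[0,0,-0.006],"twist":[0,0,0]}
  ]
}}

```text
t: 28.2
ee_pos: [503.3, 147.4, 284.5]
orientation: [0.338, 3.123, 0.0]
ft_force: [-0.8, -0.0, 4.5]
width: 61.7
```

```bash
python3 o.py
```

```text
28.2 [503.259, 147.447, 284.528] lid z 106.93 F [-0.836, -0.032, 4.512] M [-0.066, 0.112, -0.045] q6 -1.093 yaw 1.355
```

{"name": "send_rows", "arguments": {
  "commands": [
    {"translation":[0,0,0.002],"twist":[0,0,-0.05]},
    {"translation":[0,0,0.002],"twist":[0,0,-0.1]},
    {"translation":[0,0,0.002],"twist":[0,0,-0.15]},
    {"translation":[0,0,0.002],"twist":[0,0,-0.2]},
    {"translation":[0,0,0.002],"twist":[0,0,-0.25]},
    {"translation":[0,0,0.002],"twist":[0,0,-0.3]},
    {"translation":[0,0,0.002],"twist":[0,0,-0.3]},
    {"translation":[0,0,0.002],"twist":[0,0,-0.3]},
    {"translation":[0,0,0.002],"twist":[0,0,-0.3]},
    {"translation":[0,0,0.002],"twist":[0,0,-0.3]}
  ]
}}

```text
t: 29.2
ee_pos: [503.2, 147.4, 284.6]
orientation: [-0.571, -3.089, 0.0]
ft_force: [-0.2, -0.9, 0.4]
width: 61.4
```

```bash
python3 o.py
```

```text
29.2 [503.159, 147.427, 284.592] lid z 106.99 F [-0.197, -0.852, 0.417] M [-0.172, -0.178, -0.035] q6 -0.943 yaw 1.2051
```

{"name": "send_rows", "arguments": {
  "commands": [
    {"translation":[0,0,0],"twist":[0,0,-0.05]},
    {"translation":[0,0,0],"twist":[0,0,-0.1]},
    {"translation":[0,0,0],"twist":[0,0,-0.15]},
    {"translation":[0,0,0],"twist":[0,0,-0.2]},
    {"translation":[0,0,0],"twist":[0,0,-0.24]},
    {"translation":[0,0,0],"twist":[0,0,-0.28]},
    {"translation":[0,0,0],"twist":[0,0,-0.3]},
    {"translation":[0,0,0],"twist":[0,0,-0.3]},
    {"translation":[0,0,0],"twist":[0,0,-0.3]},
    {"translation":[0,0,0],"twist":[0,0,-0.3]}
  ]
}}

```text
t: 30.2
ee_pos: [503.0, 147.4, 284.4]
orientation: [-0.801, -3.037, 0.001]
ft_force: [-0.8, -2.0, -5.5]
width: 61.4
```

```bash
python3 o.py
```

```text
30.2 [503.012, 147.361, 284.417] lid z 106.82 F [-0.83, -2.015, -5.507] M [-0.287, -0.01, 0.057] q6 -0.793 yaw 1.055
```

Bite: the lid now pulls down (Fz −5.5) and Mz is starting to rise. I'll follow it down and turn in 0.02 rad steps.

{"name": "send_rows", "arguments": {
  "commands": [
    {"translation":[0,0,-0.004],"twist":[0,0,0]},
    {"translation":[0,0,-0.005],"twist":[0,0,-0.04]},
    {"translation":[0,0,-0.005],"twist":[0,0,-0.04]},
    {"translation":[0,0,-0.006],"twist":[0,0,-0.08]},
    {"translation":[0,0,-0.006],"twist":[0,0,-0.08]},
    {"translation":[0,0,-0.007],"twist":[0,0,-0.12]},
    {"translation":[0,0,-0.007],"twist":[0,0,-0.12]},
    {"translation":[0,0,-0.007],"twist":[0,0,-0.12]},
    {"translation":[0,0,-0.007],"twist":[0,0,-0.12]},
    {"translation":[0,0,-0.007],"twist":[0,0,-0.12]}
  ]
}}

```text
t: 31.2
ee_pos: [503.3, 147.5, 284.1]
orientation: [0.892, 3.012, 0.0]
ft_force: [-1.0, -2.2, 1.6]
width: 61.4
```

```bash
python3 o.py
```

```text
31.2 [503.334, 147.496, 284.125] lid z 106.53 F [-0.969, -2.161, 1.586] M [-0.367, 0.163, 0.115] q6 -0.733 yaw 0.9951
```

{"name": "send_rows", "arguments": {
  "commands": [
    {"translation":[0,0,0],"twist":[0,0,-0.04]},
    {"translation":[0,0,0],"twist":[0,0,-0.04]},
    {"translation":[0,0,0],"twist":[0,0,-0.04]},
    {"translation":[0,0,-0.001],"twist":[0,0,-0.08]},
    {"translation":[0,0,-0.001],"twist":[0,0,-0.08]},
    {"translation":[0,0,-0.001],"twist":[0,0,-0.08]},
    {"translation":[0,0,-0.001],"twist":[0,0,-0.08]},
    {"translation":[0,0,-0.001],"twist":[0,0,-0.08]},
    {"translation":[0,0,-0.001],"twist":[0,0,-0.08]},
    {"translation":[0,0,-0.001],"twist":[0,0,-0.08]}
  ]
}}

```text
t: 32.2
ee_pos: [503.3, 147.5, 284.0]
orientation: [0.952, 2.993, 0.0]
ft_force: [-0.3, -2.0, 3.3]
width: 61.6
```

```bash
python3 o.py
cat > m.py <<'E'
from workcell import ctrl
import numpy as np
v=[]
for i in range(5):
    o=ctrl.get_obs();v.append([*o["moment"],*o["ft_force"]]);ctrl.get_image("scene")
print(np.round(v,3)[:,[2,5]].tolist(),np.mean(v,0).round(3),o["t"],o["ee_pos"])
E
python3 m.py
```

```text
32.2 [503.343, 147.476, 283.987] lid z 106.39 F [-0.27, -1.992, 3.311] M [-0.457, -0.1, 0.094] q6 -0.693 yaw 0.955
[[0.094, 3.311], [0.117, 3.26], [0.066, 2.73], [0.102, 3.65], [0.008, 3.795]] [-0.428 -0.09   0.077 -0.148 -2.008  3.349] 32.4 [503.331933   147.4535071  283.97592387]
```

{"name": "send_rows", "arguments": {
  "commands": [
    {"translation":[0,0,0],"twist":[0,0,-0.04]},
    {"translation":[0,0,0],"twist":[0,0,-0.04]},
    {"translation":[0,0,0],"twist":[0,0,-0.04]},
    {"translation":[0,0,0],"twist":[0,0,-0.08]},
    {"translation":[0,0,0],"twist":[0,0,-0.08]},
    {"translation":[0,0,0],"twist":[0,0,-0.08]},
    {"translation":[0,0,0],"twist":[0,0,-0.08]},
    {"translation":[0,0,0],"twist":[0,0,-0.08]},
    {"translation":[0,0,0],"twist":[0,0,-0.08]},
    {"translation":[0,0,0],"twist":[0,0,-0.08]}
  ]
}}

```text
t: 33.45
ee_pos: [503.2, 147.5, 283.9]
orientation: [-1.012, -2.974, -0.0]
ft_force: [0.8, -1.2, 2.4]
width: 61.5
```

```bash
python3 m.py
```

```text
[[0.176, 2.431], [0.045, 1.549], [0.126, 2.036], [0.121, 1.984], [0.08, 1.844]] [-0.306 -0.199  0.109  0.625 -1.612  1.969] 33.65 [503.21996476 147.45879782 283.84544274]
```

{"name": "send_rows", "arguments": {
  "commands": [
    {"translation":[0,0,0],"twist":[0,0,-0.04]},
    {"translation":[0,0,0],"twist":[0,0,-0.04]},
    {"translation":[0,0,0],"twist":[0,0,-0.04]},
    {"translation":[0,0,-0.001],"twist":[0,0,-0.08]},
    {"translation":[0,0,-0.001],"twist":[0,0,-0.08]},
    {"translation":[0,0,-0.001],"twist":[0,0,-0.08]},
    {"translation":[0,0,-0.001],"twist":[0,0,-0.08]},
    {"translation":[0,0,-0.001],"twist":[0,0,-0.08]},
    {"translation":[0,0,-0.001],"twist":[0,0,-0.08]},
    {"translation":[0,0,-0.001],"twist":[0,0,-0.08]}
  ]
}}

```text
t: 34.7
ee_pos: [503.2, 147.4, 283.7]
orientation: [-1.071, -2.953, 0.0]
ft_force: [-0.9, -2.8, 1.0]
width: 61.6
```

```bash
sed -i 's/range(5)/range(10)/' m.py; python3 m.py
```

```text
[[0.095, 1.011], [0.131, 2.631], [0.092, 2.085], [0.132, 2.883], [0.133, 2.352], [0.138, 2.219], [0.124, 2.351], [0.108, 1.374], [0.12, 2.712], [0.114, 2.048]] [-0.411 -0.038  0.119 -0.272 -2.229  2.167] 35.15 [503.16351886 147.42437843 283.75420963]
```

{"name": "send_rows", "arguments": {
  "commands": [
    {"translation":[0,0,0],"twist":[0,0,-0.04]},
    {"translation":[0,0,0],"twist":[0,0,-0.04]},
    {"translation":[0,0,0],"twist":[0,0,-0.04]},
    {"translation":[0,0,0],"twist":[0,0,-0.08]},
    {"translation":[0,0,0],"twist":[0,0,-0.08]},
    {"translation":[0,0,0],"twist":[0,0,-0.08]},
    {"translation":[0,0,0],"twist":[0,0,-0.08]},
    {"translation":[0,0,0],"twist":[0,0,-0.08]},
    {"translation":[0,0,0],"twist":[0,0,-0.08]},
    {"translation":[0,0,0],"twist":[0,0,-0.08]}
  ]
}}

```text
t: 36.2
ee_pos: [503.2, 147.5, 283.7]
orientation: [-1.13, -2.931, -0.0]
ft_force: [0.7, -2.4, -1.0]
width: 61.6
```

```bash
python3 m.py
```

```text
[[0.156, -0.996], [0.168, -1.531], [0.165, -1.025], [0.118, -2.437], [0.147, -1.17], [0.123, -1.773], [0.169, -1.876], [0.131, -2.386], [0.119, -2.074], [0.156, -2.455]] [-0.265 -0.161  0.145  0.42  -1.348 -1.772] 36.65 [503.19901638 147.45705284 283.70673802]
```

{"name": "send_rows", "arguments": {
  "commands": [
    {"translation":[0,0,-0.001],"twist":[0,0,-0.04]},
    {"translation":[0,0,-0.001],"twist":[0,0,-0.04]},
    {"translation":[0,0,-0.001],"twist":[0,0,-0.04]},
    {"translation":[0,0,-0.001],"twist":[0,0,-0.04]},
    {"translation":[0,0,-0.001],"twist":[0,0,-0.04]},
    {"translation":[0,0,-0.001],"twist":[0,0,-0.04]},
    {"translation":[0,0,-0.001],"twist":[0,0,-0.04]},
    {"translation":[0,0,-0.001],"twist":[0,0,-0.04]},
    {"translation":[0,0,-0.001],"twist":[0,0,-0.04]},
    {"translation":[0,0,-0.001],"twist":[0,0,-0.04]}
  ]
}}

```text
t: 37.7
ee_pos: [503.2, 147.4, 283.6]
orientation: [-1.159, -2.92, 0.0]
ft_force: [-0.1, -2.0, -2.6]
width: 61.4
```

```bash
python3 m.py
```

```text
[[0.187, -2.559], [0.106, -3.296], [0.151, -2.017], [0.183, -2.726], [0.145, -3.562], [0.144, -3.003], [0.14, -2.972], [0.158, -2.925], [0.105, -3.095], [0.13, -2.375]] [-0.443 -0.121  0.145  0.285 -2.274 -2.853] 38.15 [503.19709158 147.43305066 283.6608292 ]
```

The torque at rest reads 0.145 N m, and the angle past the bite is about 0.25 rad. Both lie within the snug window, so I stop, release and retreat.

{"name": "send_rows", "arguments": {
  "commands": [
    {"translation":[0,0,0],"twist":[0,0,0]},
    {"translation":[0,0,0],"twist":[0,0,0]},
    {"translation":[0,0,0],"twist":[0,0,0]},
    {"translation":[0,0,0],"twist":[0,0,0]},
    {"translation":[0,0,0],"twist":[0,0,0]},
    {"translation":[0,0,0],"twist":[0,0,0]},
    {"translation":[0,0,0],"twist":[0,0,0]},
    {"translation":[0,0,0],"twist":[0,0,0]},
    {"translation":[0,0,0],"twist":[0,0,0]},
    {"translation":[0,0,0],"twist":[0,0,0]}
  ],
  "grip": -1
}}

```text
t: 39.2
ee_pos: [503.2, 147.4, 283.7]
orientation: [-1.159, -2.92, 0.0]
ft_force: [0.4, -0.2, -0.2]
width: 87.9
```

{"name": "send_rows", "arguments": {
  "commands": [
    {"translation":[0,0,0.05],"twist":[0,0,0]},
    {"translation":[0,0,0.15],"twist":[0,0,0]},
    {"translation":[0,0,0.25],"twist":[0,0,0]},
    {"translation":[0,0,0.35],"twist":[0,0,0]},
    {"translation":[0,0,0.45],"twist":[0,0,0]},
    {"translation":[0,0,0.6],"twist":[0,0,0]},
    {"translation":[0,0,0.75],"twist":[0,0,0]},
    {"translation":[0,0,0.9],"twist":[0,0,0]},
    {"translation":[0,0,0.97],"twist":[0,0,0]},
    {"translation":[0,0,1],"twist":[0,0,0]}
  ]
}}

```text
t: 40.2
ee_pos: [503.3, 147.5, 384.8]
orientation: [1.159, 2.919, 0.002]
ft_force: [0.5, -1.0, -0.4]
width: 87.5
```

```bash
python3 o.py
python3 - <<'E'
from workcell import ctrl
import cv2
from fit import *
d=ctrl.get_image("scene")
for z in(96,96.5,97,97.5,98,98.5,99): print(z,round(score(d,cyl(503.2,147.4,z,31,18)),1),end="; ")
c=cv2.resize(d["img"][150:270,290:420,::-1],None,fx=5,fy=5,interpolation=cv2.INTER_CUBIC)
cv2.imwrite("pics/end.png",c)
E
```

```text
40.2 [503.321, 147.499, 384.827] lid z 207.23 F [0.51, -1.016, -0.424] M [-0.003, -0.005, -0.017] q6 -0.553 yaw 0.8151
96 -107.3; 96.5 -112.8; 97 -117.6; 97.5 -121.7; 98 -124.5; 98.5 -125.9; 99 -126.1;
```

View pics/end.png

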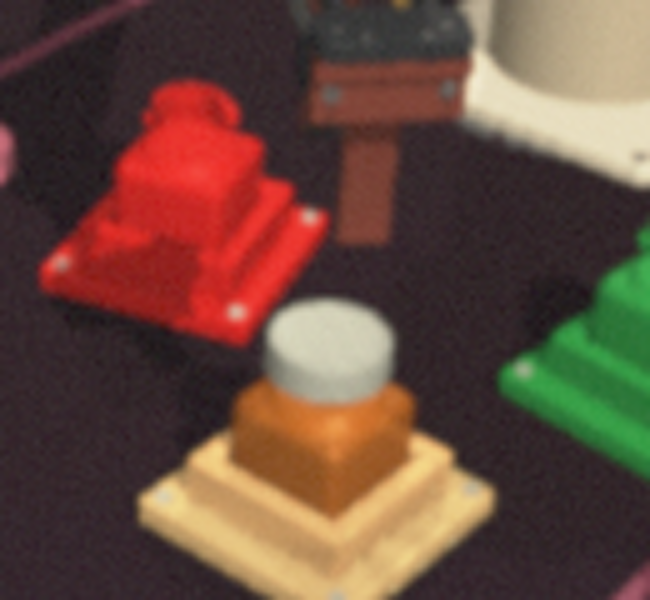

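The picture shows the lid level and central on the amber jar (crop 330,350), with the gripper clear above it. Handing in.

```bash
python3 -c "from workcell import ctrl; print(ctrl.close_job())"
```

```text
the job is handed in; nothing more can be done
None
```

The glue jar is closed: I put the grey steel lid on the amber jar, screwed it down clockwise to about snug, let go and handed the job in at about 40 s of the 54 s.

- **Placing:** I gripped the lid twice, 1.5 rad apart, to centre it in the hand. It first caught on top of the threads, so I lifted it, turned it counter-clockwise to a gap and set it on the ring.
- **Tightening:** It began to bite about 0.25 rad before the final angle. I then turned it in 0.02 rad steps to a resting torque of 0.145 N m; the aim was 0.16. The highest push I read was about 8 N.
- **Last picture:** The lid sits level and central on the jar, the fingers are open and about 100 mm above it, and the other things near the jar look untouched.

**Checks that disagreed:**
- **Clamp force:** the resting torque suggests about 18 N, but the turn past the bite suggests about 26 N. Both are inside the 10–28 N range. The torque did not rise on the last 0.02 rad step.
- **Lid height:** the camera fit after release put the lid 1–2 mm higher than the arm's own reading. This camera also read 4–5 mm off near the bench, so I trusted the arm.
- **Position:** feeling for contact put the jar's centre about 1.5 mm nearer in x than the cameras did.

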